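# Roll a piston pin onto the gauge line and record it

## Task

Roll the bright steel piston pin away from its stop bar and across the black measuring board with your fingertips until it lies at rest centred on the yellow line and parallel to it, without picking it up. Then, once it lies there untouched, press the green button fully down and let it go to record the measurement. Leave the brass pin and everything else where they are, and do not press the button before the pin is on the line.

Things in the scene. Friction and masses are not known exactly. Their poses are not given: they have to be found in the camera images.
- board: black rubber-topped measuring board fixed to the table, 260 mm (its x) by 400 mm (its y) by 12 mm thick, thin aluminium edging. Origin: centre of its underside, on the table; its top is 12 mm above the origin. A yellow stripe 16 mm wide is painted along its x axis at y = 0 (from x = -80 to x = +120 mm).
- pin_center (a point): centre of the bright steel piston pin: loose lying cylinder, diameter 30 mm, length 80 mm, 0.18 to 0.35 kg, dark discs at its ends. Starts 50 to 100 mm from the yellow line (board +y or -y side), nearly parallel to it, 3 mm in front of a stop bar that leaves no room for a finger behind it. Site x runs along the cylinder; y and z turn as it rolls. Left at rest it stays.
- stop_a: aluminium stop bar fixed on the board on the -y side of the line, 100 mm (board x) by 8 mm (board y) by 24 mm high, parallel to the line. Origin: centre of its underside, on the board's top. One pin lies 3 mm from its face towards the line.
- stop_b: the same stop bar on the +y side of the line, with the other pin lying 3 mm from its face towards the line
- brass_pin_center (a point): centre of the brass pin, a bystander of the same size and shape, lying on the board on the other side of the line. Must not be moved.
- rec_top (a point): centre of the top face of the green push button (round, 30 mm in diameter) on a grey housing 46 mm in diameter, standing on the board by the edge nearest the robot; presses straight down, 6 mm travel, about 5 N fully down, springs back.
- rec (a joint): travel of the green button in m: 0 released, 0.006 fully pressed
- bearing_center (a point): centre of a dark steel bearing ring lying flat on the board by the edge farthest from the robot, 40 mm outside, 18 mm bore, 14 mm high. Bystander.
- piston: aluminium piston standing on the table to the left, 80 mm in diameter, 68 mm high. Origin: centre of its underside. Bystander.
- oil_can: red oil can, 70 x 100 x 190 mm high plus a black cap (212 mm in all), to the left of the board. Origin: centre of its underside. Bystander.
- blue_carton: blue parts carton, 90 x 70 x 50 mm high, on the table to the right of the board. Origin: centre of its underside. Bystander.
- wrench: steel wrench 180 mm long lying flat on the table to the right of the board. Bystander.
There are look-alikes about, which are no part of the job. Leave any blue look-alike of the part that bears pin_center alone.

How it is judged:
On the way, in this order (a step that is already met when the one before it is completed fails the run):
1. the steel pin has rolled over by at least a fifth of a turn (angle between pin_center's own z axis and vertical above 1.25 rad and z of pin_center in the frame of board below 0.037 m), for 0.05 s.
2. the steel pin lies at rest on the yellow line, parallel to it and not touched (y of pin_center in the frame of board between -0.008 and 0.008 m and x of pin_center in the frame of board between -0.045 and 0.045 m and z of pin_center in the frame of board between 0.023 and 0.031 m and angle between the x axis of pin_center and the x axis of board, either way round below 0.15 rad and linear speed of pin below 0.02 m/s and angular speed of pin below 1 rad/s and contact force between pin and the fingers below 0.05 N), for 0.3 s.
3. the green button is pressed down (value of joint rec above 0.0045 m and y of pin_center in the frame of board between -0.008 and 0.008 m and x of pin_center in the frame of board between -0.045 and 0.045 m and z of pin_center in the frame of board between 0.023 and 0.031 m and angle between the x axis of pin_center and the x axis of board, either way round below 0.15 rad), for 0.05 s.
At the end, for the whole second after the job is handed in: The steel pin lies at rest on the board, axis within 8 mm of the middle of the yellow line, centre within 45 mm of the board's middle along it, and within 8.6 degrees of parallel; the button, pressed after that, is released; every bystander is within 12 mm of its start (y of pin_center in the frame of board between -0.008 and 0.008 m and x of pin_center in the frame of board between -0.045 and 0.045 m and z of pin_center in the frame of board between 0.023 and 0.031 m and angle between the x axis of pin_center and the x axis of board, either way round below 0.15 rad and linear speed of pin below 0.02 m/s and angular speed of pin below 1 rad/s and value of joint rec below 0.0015 m and distance of each of brass_pin_center, bearing_center, piston, oil_can, blue_carton, wrench from where it was at the start of the episode below 0.012 m); the robot touches nothing.
It fails at once if the steel pin is lifted off the board (by more than 10 mm) (z of pin_center in the frame of board above 0.037 m).
It fails at once if the button is pressed while the pin is not on the line (value of joint rec above 0.003 m and not (y of pin_center in the frame of board between -0.008 and 0.008 m and x of pin_center in the frame of board between -0.045 and 0.045 m and z of pin_center in the frame of board between 0.023 and 0.031 m and angle between the x axis of pin_center and the x axis of board, either way round below 0.15 rad)).
It fails at once if the brass pin or another bystander is moved by more than 12 mm (distance of any of brass_pin_center, bearing_center, piston, oil_can, blue_carton, wrench from where it was at the start of the episode above 0.012 m).
It also fails if it takes over 64 s, if anything falls off the work surface, if the arm or the gripper's body presses on something with over 40 N, if the wrist force passes 120 N, or if a joint passes its speed limit or range.

## Robot

A 7-joint arm with a two-finger parallel gripper is mounted at the origin on the work surface. World frame = base frame: x ahead of the robot, y to its left, z up, the work surface at z = 0. Lengths are in m, angles in rad, forces in N, time in s.
With the tool pointing down it reaches from about 0.425 to 0.825 m from the base axis. Payload 3.6 kg.
Tool frame: the origin (TCP) lies midway between the tips of the shut fingers; the grasp point (between the pads) lies 19 mm behind it; z points along the fingers, y is the direction in which the jaws open and shut (so a half turn about z gives the same grasp; the last joint's range is limited). The gripper opens to 93 mm and grips with 3 to 60 N. Pads are 15 mm wide; open, the fingers measure 128 mm over their backs; the gripper's body (75 mm by 188 mm) begins 65 mm behind the grasp point.
Start: joints at [1.321, 0.615, -0.013, 1.423, 0.008, 1.103, -0.04], TCP at [0.144, -0.634, 0.219] pointing down, gripper open.
Joint ranges: [-3.12, 3.12], [-0.3, 2.06], [-1.34, 1.32], [0.26, 2.42], [-1.36, 4.5], [0.01, 1.98], [-2.84, 2.84]. Speed limits (rad/s): [2.79, 2.79, 3.14, 3.14, 3.14, 3.14, 3.14].

## Interface

Orientations are given as a unit quaternion [w, x, y, z].
In Python, from station import env gives the robot as it stands.
- The arm moves only by the tool step_arm, never from a script. Its arguments are lists of equal length, an entry for each row: "delta_rot": the turn, a rotation vector about the world's x, y, z each as a share of pi rad, from -1 to 1, a list of three; "slide": the shift along the world's x, y, z each as a share of 0.5 m, from -1 to 1, a list of three; "gripper": the closure, from -1 (fully open) to 1 (shut), so that 0 is half open. In form: {"delta_rot": [[ax, ay, az], ...], "slide": [[tx, ty, tz], ...], "gripper": [gripper, ...]}. A call has 1 to 5 rows; each row shifts and turns the commanded pose from where the row before left it; what a row does not reach is not made up. A row lasts 1/8 s, in which the tool goes at most 62.5 mm and 10.7 degrees, less where a joint would pass 70% of its speed; a pose out of reach is approached as far as the arm can. A call with a number of a shift or a turn outside -1 to 1 is refused whole. A call with a gripper value outside its range is refused whole. The fingers move at their own pace and stop on an object; the grip force is fixed at half the most. Time passes only in rows, so rows that do not move let the fingers close. It gives the time, the measured TCP pose, the force and the opening at its end, in the units of the state.
- env.read_state(): the state, without advancing time (a new reading comes with each control period).
- env.capture(name): name is "side" or "top" or "wrist"; returns the picture (480x640x3 uint8, blue, green, red); there is no depth.
- env.camera_params(name): a dict with "vfov" (degrees; the focal length in pixels is half the picture's height over the tangent of half this angle, whatever the lens; pixels are square), "cx", "cy" (the principal point, pixels), "rvec" (rotation vector, rad) and "tvec" (3), from world to camera coordinates, as OpenCV has them. Camera axes: x right, y down, z forward; pixel columns grow to the right and rows downward; lengths in m; the calibration is good to about 2 mm. A picture is of the moment at which its call begins: read the wrist's pose just before it. camera_params takes no time and is no camera call; for the wrist camera it gives the pose at the moment of the call.
- env.job_done(): hands the job in, once; it reports no verdict.
The state is a dict: "time_s": time; "q": joint angles; "qvel": joint speeds; "joint_efforts": joint torques, N m; "tcp_pos": TCP position; "ee_rot": TCP orientation; "force": force on the tool from outside, world axes, zero at the start; "moment": the same for the moment, N m; "opening": finger opening in m.
Only numpy, scipy, OpenCV 4.12 (cv2) and the standard library are available. Lean on these libraries where they do the work, as an engineer would, in place of code of your own. Each camera call takes 0.05 s, during which the arm holds its last target.

## Working session

There is one attempt and no reset: what is moved stays moved. The work goes in short steps, Python scripts to look and compute and a tool call to move; the robot and the scene stay as the last step left them, time stands still between calls to the robot, and variables do not carry over. Pictures are saved under pics/ and viewed, and the job is handed in when it is done.

Besides the shell and the picture viewer there is one more tool, called after "Request:" in YAML: its name, and indented under it one key for each argument. step_arm: Moves the arm, as the interface text tells. Shift numbers are shares of 0.5 m and turn numbers shares of pi rad, none past 1 either way. Its arguments: {"type":"object","properties":{"delta_rot":{"type":"array"},"slide":{"type":"array"},"gripper":{"type":"array"}},"required":["delta_rot","slide","gripper"]}

```bash
ls; mkdir -p pics; python3 - <<'E'
from station import env
import cv2
s=env.read_state(); print(s['time_s'],s['tcp_pos'],s['ee_rot'],s['force'],s['opening'])
for n in ['top','side']:
    p=env.camera_params(n); print(n,p)
    cv2.imwrite(f'pics/{n}0.png',env.capture(n))
E
```

```text
pics
0.0 [ 0.14344237 -0.63314596  0.21747002] [-1.29114887e-03  9.93796825e-01  1.11203304e-01 -1.69101689e-04] [0.28493084 0.56019012 0.55770608] 0.09280420914182502
top {'vfov': 55.23926430935191, 'cx': 321.60016612586907, 'cy': 247.7577312504072, 'rvec': array([ 2.17505103, -2.12864625,  0.08805533]), 'tvec': array([3.90616738e-04, 5.66073469e-01, 9.90617253e-01])}
side {'vfov': 50.58994085838097, 'cx': 311.58557234231046, 'cy': 246.15489257330827, 'rvec': array([ 2.08569501, -0.38171022,  0.2084602 ]), 'tvec': array([-0.53761971,  0.15681611,  0.90299476])}
```

View pics/top0.png

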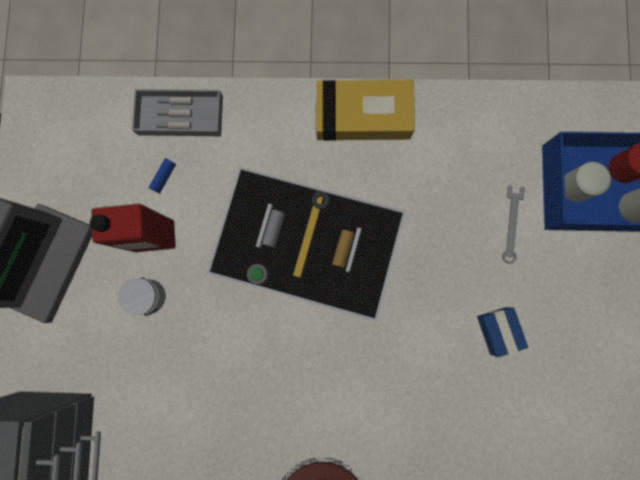

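View pics/side0.png

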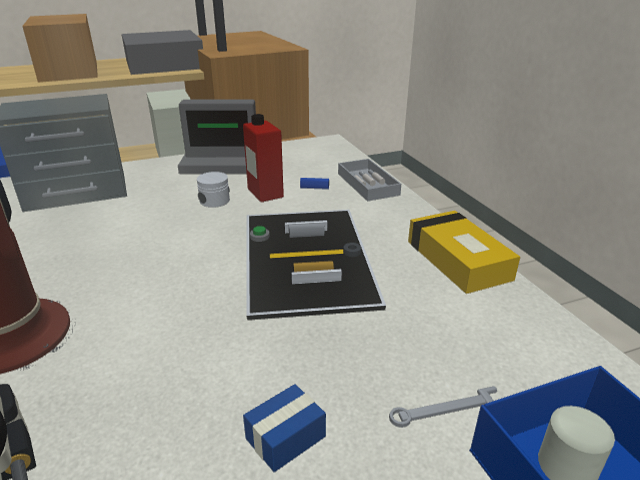

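The top view shows the board with corners at about (240,170), (403,212), (376,318) and (211,271). The steel pin is at (273,229) next to its bar, on the left of the line. The brass pin is at (343,248) and the green button at (257,273).

```bash
cat > h.py <<'E'
import numpy as np,cv2
from station import env
def cam(n,p=None):
    p=p or env.camera_params(n); f=240/np.tan(np.radians(p['vfov'])/2)
    K=np.array([[f,0,p['cx']],[0,f,p['cy']],[0,0,1]]); R=cv2.Rodrigues(np.array(p['rvec'],float))[0]; t=np.array(p['tvec'],float).ravel()
    return K,R,t
def ray(C,uv,z):
    K,R,t=C; d=R.T@np.linalg.solve(K,[uv[0],uv[1],1.]); o=-R.T@t
    return o+d*(z-o[2])/d[2]
def proj(C,P):
    K,R,t=C; v=K@(R@np.array(P)+t); return v[:2]/v[2]
def big(mask):
    c,_=cv2.findContours(mask.astype(np.uint8),cv2.RETR_EXTERNAL,cv2.CHAIN_APPROX_NONE); return sorted(c,key=cv2.contourArea)[::-1]
def local(P,O,a):  # world->board xy
    d=np.array(P[:2])-O[:2]; c,s=np.cos(a),np.sin(a); return np.array([c*d[0]+s*d[1],-s*d[0]+c*d[1]])
E
python3 - <<'E'
from h import *
im=cv2.imread('pics/top0.png'); C=cam('top'); hsv=cv2.cvtColor(im,cv2.COLOR_BGR2HSV)
roi=np.zeros(im.shape[:2],bool); roi[160:325,200:410]=1
dark=(hsv[...,2]<60)&roi
h=cv2.convexHull(max(big(dark),key=cv2.contourArea)); r=cv2.minAreaRect(h); box=cv2.approxPolyDP(h,8,True)[:,0]
print('dark',box.tolist())
B=np.array([ray(C,p,.012) for p in box]); print(B.round(4), np.linalg.norm(B-np.roll(B,-1,0),axis=1).round(4),B.mean(0))
H,S,V=[hsv[...,i] for i in range(3)]
ye=(H>15)&(H<32)&(S>120)&(V>90)&roi
for c in big(ye)[:3]:
    r=cv2.minAreaRect(c); p=cv2.boxPoints(r); print('yel',r,[ray(C,q,.012).round(4).tolist() for q in p])
gr=(H>45)&(H<85)&(S>100)&roi
c=big(gr)[0]; print('green',cv2.minAreaRect(c), ray(C,cv2.minAreaRect(c)[0],.04))
br=(S<60)&(V>70)&roi
for c in big(br)[:8]:
    print('bright',cv2.contourArea(c),cv2.minAreaRect(c))
cv2.imwrite('pics/top0c.png',cv2.resize(im[160:325,200:410],None,fx=3.8,fy=3.6*1.0,interpolation=cv2.INTER_CUBIC))
E
```

```text
dark [[241, 171], [401, 213], [374, 316], [211, 271]]
[[ 0.7436  0.2045  0.012 ]
 [ 0.6513 -0.1659  0.012 ]
 [ 0.4176 -0.107   0.012 ]
 [ 0.5099  0.2632  0.012 ]] [0.3818 0.241  0.3815 0.241 ] [0.5805913  0.04869434 0.012     ]
yel ((306.0188903808594, 241.43397521972656), (7.417469501495361, 71.97692108154297), 15.94539737701416) [[0.5048, 0.0773, 0.012], [0.6644, 0.0366, 0.012], [0.6599, 0.0201, 0.012], [0.5005, 0.061, 0.012]]
yel ((341.8348693847656, 247.55047607421875), (9.386698722839355, 35.439571380615234), 16.699241638183594) [[0.5335, -0.0117, 0.012], [0.6114, -0.0333, 0.012], [0.6056, -0.0538, 0.012], [0.5278, -0.0321, 0.012]]
yel ((319.0, 200.0), (6.0, 4.0), 90.0) [[0.6851, 0.0264, 0.012], [0.6853, 0.0172, 0.012], [0.6713, 0.0169, 0.012], [0.6711, 0.0261, 0.012]]
green ((256.0, 273.5), (11.0, 12.0), 90.0) [0.50502212 0.15554378 0.04      ]
bright 34276.0 ((304.5, 241.99996948242188), (163.99996948242188, 208.99996948242188), 90.0)
```

View pics/top0c.png

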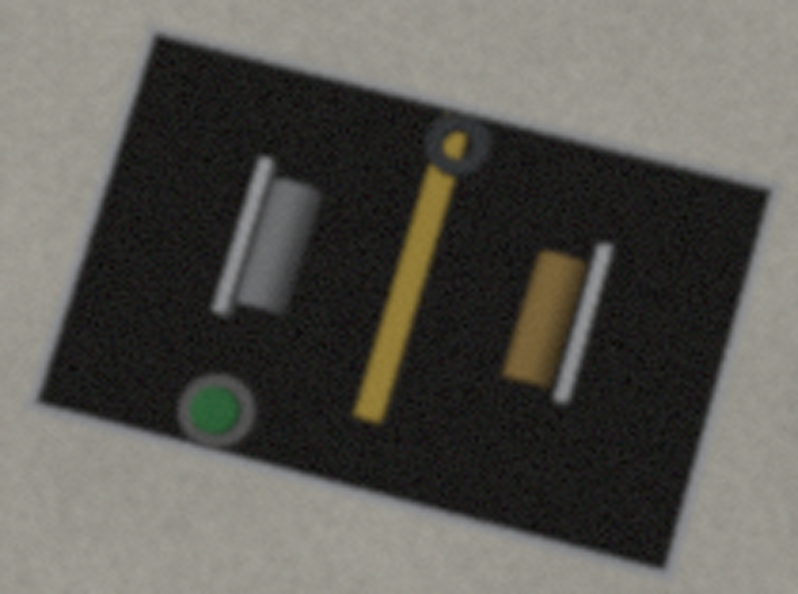

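Request:
step_arm:
  delta_rot:
    - [0, 0, 0.0232]
    - [0, 0, 0.0232]
    - [0, 0, 0.0232]
    - [0, 0, 0.0232]
    - [0, 0, 0.0232]
  slide:
    - [0.058, 0.096, 0.006]
    - [0.058, 0.096, 0.006]
    - [0.058, 0.096, 0.006]
    - [0.058, 0.096, 0.006]
    - [0.058, 0.096, 0.006]
  gripper: [-0.2, -0.2, -0.2, -0.2, -0.2]

```text
time_s: 0.72
tcp_pos: [0.2893, -0.392, 0.2335]
ee_rot: [-0.0, 0.957, 0.291, 0.0]
force: [1.1, -1.2, -0.9]
opening: 0.0562
```

Request:
step_arm:
  delta_rot:
    - [0, 0, 0.0232]
    - [0, 0, 0.0232]
    - [0, 0, 0.0232]
    - [0, 0, 0.0232]
    - [0, 0, 0.0232]
  slide:
    - [0.058, 0.096, 0.006]
    - [0.058, 0.096, 0.006]
    - [0.058, 0.096, 0.006]
    - [0.058, 0.096, 0.006]
    - [0.058, 0.096, 0.006]
  gripper: [-0.2, -0.2, -0.2, -0.2, -0.2]

```text
time_s: 1.35
tcp_pos: [0.4341, -0.1524, 0.2486]
ee_rot: [0.0, 0.888, 0.459, -0.0]
force: [1.1, -0.9, 0.2]
opening: 0.0558
```

Request:
step_arm:
  delta_rot:
    - [0, 0, 0.0232]
    - [0, 0, 0.0232]
    - [0, 0, 0.0232]
    - [0, 0, 0.0232]
    - [0, 0, 0.0232]
  slide:
    - [0.058, 0.096, 0.006]
    - [0.058, 0.096, 0.006]
    - [0.058, 0.096, 0.006]
    - [0.058, 0.096, 0.006]
    - [0.058, 0.096, 0.006]
  gripper: [-0.2, -0.2, -0.2, -0.2, -0.2]

```text
time_s: 1.98
tcp_pos: [0.5792, 0.0873, 0.2633]
ee_rot: [0.0, 0.791, 0.612, -0.0]
force: [0.9, -1.2, 0.4]
opening: 0.0562
```

Request:
step_arm:
  delta_rot:
    - [0, 0, 0]
    - [0, 0, 0]
  slide:
    - [0, 0, 0]
    - [0, 0, 0]
  gripper: [-0.2, -0.2]

```text
time_s: 2.22
tcp_pos: [0.5781, 0.0852, 0.2629]
ee_rot: [-0.0, 0.791, 0.611, -0.001]
force: [0.3, -0.8, -0.0]
opening: 0.0557
```

```bash
python3 - <<'E'
from h import *
import pickle
s=env.read_state(); print(s['time_s'],s['tcp_pos'],s['ee_rot'],s['force'],s['opening'],s['q'])
p=env.camera_params('wrist'); im=env.capture('wrist'); pickle.dump(p,open('w1.pkl','wb'))
cv2.imwrite('pics/w1.png',im); print(p, -cam('',p)[1].T@cam('',p)[2])
E
```

```text
2.225 [0.57813813 0.08519393 0.26287363] [-2.28730389e-07  7.91369478e-01  6.11337148e-01 -1.11423070e-03] [ 0.27532037 -0.75879354 -0.00429674] 0.055712084332760266 [ 0.10392547  0.50677209 -0.46247394  1.54482514  0.24049902  1.14883376
 -0.66298824]
{'vfov': 68.68979509656806, 'cx': 321.60248297754123, 'cy': 233.72041135406545, 'rvec': array([-2.86760991,  0.36734614,  0.0468238 ]), 'tvec': array([-0.53738151,  0.18116361,  0.48862303])} [0.59506249 0.15229183 0.42785447]
```

View pics/w1.png

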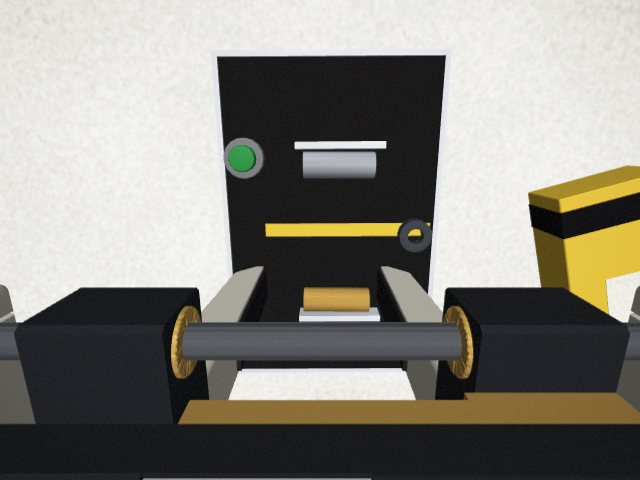

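The wrist view shows the steel pin at about (340,165) with its bar above it. The line runs along row 230, the button is at (243,158), and the bearing ring is at (415,235).

```bash
python3 - <<'E'
from h import *
import pickle
im=cv2.imread('pics/w1.png'); C=cam('',pickle.load(open('w1.pkl','rb')))
hsv=cv2.cvtColor(im,cv2.COLOR_BGR2HSV); H,S,V=[hsv[...,i].astype(int) for i in range(3)]
roi=np.zeros(im.shape[:2],bool); roi[40:260,205:455]=1
ye=(H>15)&(H<35)&(S>120)&(V>90)&roi
c=big(ye)[0][:,0]; y=c.astype(float)
# edges of stripe by column in 270..395
top=[];bot=[]
for u in range(272,392,4):
    r=np.where(ye[:,u])[0]; top.append([u,r.min()-.5]); bot.append([u,r.max()+.5])
T=np.array([ray(C,p,.012) for p in top]);Bm=np.array([ray(C,p,.012) for p in bot])
M=(T+Bm)/2; pf=np.polyfit(M[:,0],M[:,1],1); a=np.arctan(pf[0]); print('stripe angle',a,'width',np.linalg.norm((T-Bm).mean(0)),'pt',M.mean(0))
u0=c[:,0].min()-.5; print('stripe near end',ray(C,(u0,230),.012))
e=np.array([np.cos(a),np.sin(a)]); n=np.array([-e[1],e[0]])
end=ray(C,(u0,230),.012)[:2]; m=M.mean(0)[:2]
O=m+e*((end-m)@e)+e*0.080; print('board origin from stripe',O)
for q in [(214,53),(448,51)]: print('corner',q,ray(C,q,.012).round(4),local(ray(C,q,.012),O,a).round(4))
Ot=np.array([.5806,.0487]); print('top-view centre in this frame',local(Ot,O,a))
gr=(H>45)&(H<85)&(S>100)&roi; (gc,gd)=cv2.minEnclosingCircle(big(gr)[0]); 
for z in (.03,.04,.05): P=ray(C,gc,z); print('green',gc,gd,z,P,local(P,O,a), 'diam',np.linalg.norm(P-ray(C,(gc[0]+gd,gc[1]),z))*2)
print('top green z.04', local([.505,.1555],O,a))
sub=im[135:185,285:395]; cv2.imwrite('pics/pin1.png',cv2.resize(sub,None,fx=7,fy=7,interpolation=cv2.INTER_NEAREST))
pickle.dump((O,a),open('board.pkl','wb'))
for r in range(138,186,1): print(r,V[r,[310,340,370]],end=' ')
print(); 
for cc in range(296,384,2): print(cc,V[166,cc],end=' ')
E
```

```text
stripe angle -0.2547959558018375 width 0.017568489374105285 pt [0.57920817 0.05110722 0.012     ]
stripe near end [0.50177518 0.07067305 0.012     ]
board origin from stripe [0.57933923 0.05107309]
corner (214, 53) [0.5064 0.2728 0.012 ] [-0.1265  0.1962]
corner (448, 51) [0.7511 0.2111 0.012 ] [0.1259 0.1982]
top-view centre in this frame [ 0.0018182 -0.0019787]
green (241.6774139404297, 157.83871459960938) 13.957449913024902 0.03 [0.50533232 0.159428   0.03      ] [-0.09892821  0.08620335] diam 0.03093318163754756
green (241.6774139404297, 157.83871459960938) 13.957449913024902 0.04 [0.50758767 0.15924863 0.04      ] [-0.09670047  0.08659823] diam 0.030155681723437567
green (241.6774139404297, 157.83871459960938) 13.957449913024902 0.05 [0.50984302 0.15906926 0.05      ] [-0.09447272  0.08699311] diam 0.029378181809327573
top green z.04 [-0.09825976  0.08231841]
138 [27 31 26] 139 [30 24 28] 140 [28 26 30] 141 [112 178 233] 142 [230 237 245] 143 [239 241 242] 144 [238 240 242] 145 [238 238 241] 146 [236 240 240] 147 [236 237 241] 148 [194 161 155] 149 [82 58 50] 150 [27 27 27] 151 
[... 237 characters left out ...]
88 196] 165 [181 183 190] 166 [175 182 186] 167 [168 173 178] 168 [160 166 171] 169 [156 159 164] 170 [145 150 158] 171 [141 145 151] 172 [131 135 140] 173 [119 124 128] 174 [111 116 118] 175 [ 96  98 107] 176 [84 86 92] 177 [72 75 83] 178 [43 46 44] 179 [30 30 29] 180 [25 26 27] 181 [28 31 28] 182 [26 24 29] 183 [29 30 28] 184 [25 26 29] 185 [25 28 28] 
296 26 298 30 300 28 302 61 304 172 306 176 308 176 310 175 312 180 314 177 316 175 318 177 320 177 322 178 324 181 326 178 328 176 330 177 332 181 334 177 336 179 338 180 340 182 342 181 344 180 346 180 348 182 350 183 352 182 354 184 356 184 358 182 360 181 362 185 364 181 366 186 368 186 370 186 372 187 374 189 376 64 378 32 380 26 382 29
```

View pics/pin1.png

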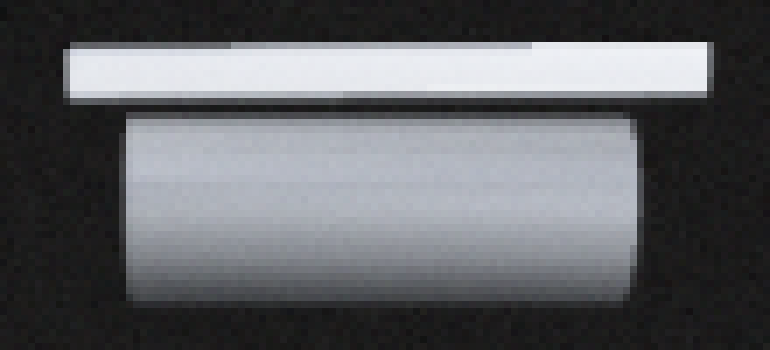

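```bash
cat >> h.py <<'E'
import pickle
E
python3 - <<'E'
from h import *
C=cam('',pickle.load(open('w1.pkl','rb'))); O,a=pickle.load(open('board.pkl','rb'))
P=ray(C,(339.4,164.4),.027); print('pin',P,local(P,O,a))
l=ray(C,(302.7,166),.032);r=ray(C,(376,166),.032);print('len',np.linalg.norm(l-r))
for q in [(340,141),(340,148)]: P=ray(C,q,.036); print('stop',P,local(P,O,a))
# top image cross-check: pin
im=cv2.imread('pics/top0.png'); D=cam('top')
hsv=cv2.cvtColor(im,cv2.COLOR_BGR2HSV);print('proj in top',proj(D,ray(C,(339.4,164.4),.027)))
s=env.read_state(); t=np.array(s['tcp_pos']); print(local(t,O,a),t)
q=s['ee_rot']; print('tool y angle',2*np.arctan2(q[2],q[1])-np.pi/2)
# where tip shows in image
print(proj(C,t))
E
```

```text
pin [0.60850695 0.12499077 0.027     ] [0.00959524 0.07888289]
len 0.08127135815305948
stop [0.61478084 0.14952337 0.036     ] [0.00948318 0.10420477]
stop [0.61302428 0.14239989 0.036     ] [0.00957878 0.09686855]
proj in top [272.23815691 228.18568189]
[-0.00956446  0.03185282] [0.57811199 0.08430823 0.26305541]
tool y angle -0.2568026196577433
[323.11507271 286.70869677]
```

Request:
step_arm:
  delta_rot:
    - [0, 0, 0]
    - [0, 0, 0]
    - [0, 0, 0]
    - [0, 0, 0]
    - [0, 0, 0]
  slide:
    - [0.016, 0.0233, -0.106]
    - [0.016, 0.0233, -0.106]
    - [0.016, 0.0233, -0.106]
    - [0.016, 0.0233, -0.1]
    - [0, 0, 0]
  gripper: [0.35, 0.35, 0.35, 0.35, 0.35]

```text
time_s: 2.9
tcp_pos: [0.6075, 0.1305, 0.0508]
ee_rot: [-0.002, 0.791, 0.611, -0.005]
force: [-0.5, 0.3, 1.2]
opening: 0.0302
```

```bash
cat > look.py <<'E'
import sys
from h import *
n=sys.argv[1]; O,a=pickle.load(open('board.pkl','rb'))
s=env.read_state(); t=np.array(s['tcp_pos']); print(round(s['time_s'],2),'tcp',t.round(4),'board',local(t,O,a).round(4),'F',np.round(s['force'],2),s['opening'])
p=env.camera_params('wrist'); im=env.capture('wrist'); pickle.dump(p,open(n+'.pkl','wb'))
cv2.imwrite(f'pics/{n}.png',im)
E
python3 look.py w2
```

```text
2.9 tcp [0.6075 0.1305 0.0508] board [0.0072 0.084 ] F [-0.54  0.25  1.24] 0.03020978089673103
```

View pics/w2.png

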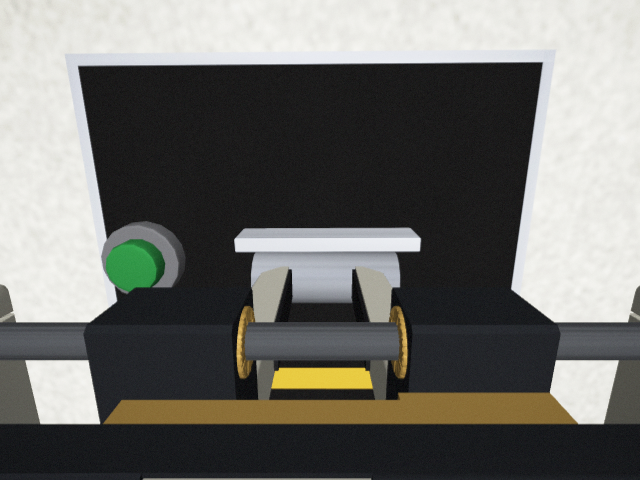

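The fingers sit over the pin, centred along it, with a finger at each of about (270,280) and (375,280). Next I lower them to contact.

Request:
step_arm:
  delta_rot:
    - [0, 0, 0]
    - [0, 0, 0]
    - [0, 0, 0]
    - [0, 0, 0]
  slide:
    - [0, 0, -0.004]
    - [0, 0, -0.004]
    - [0, 0, -0.004]
    - [0, 0, 0]
  gripper: [0.35, 0.35, 0.35, 0.35]

```text
time_s: 3.45
tcp_pos: [0.6107, 0.1325, 0.0491]
ee_rot: [0.0, 0.791, 0.611, 0.0]
force: [-0.2, -0.4, -0.4]
opening: 0.0305
```

Request:
step_arm:
  delta_rot:
    - [0, 0, 0]
    - [0, 0, 0]
  slide:
    - [0, 0, -0.003]
    - [0, 0, 0]
  gripper: [0.35, 0.35]

```text
time_s: 3.7
tcp_pos: [0.6105, 0.1327, 0.047]
ee_rot: [-0.0, 0.791, 0.612, -0.0]
force: [-0.3, 0.6, 0.2]
opening: 0.0303
```

Request:
step_arm:
  delta_rot:
    - [0, 0, 0]
    - [0, 0, 0]
  slide:
    - [0, 0, -0.002]
    - [0, 0, 0]
  gripper: [0.35, 0.35]

```text
time_s: 3.95
tcp_pos: [0.6105, 0.1327, 0.046]
ee_rot: [-0.0, 0.791, 0.612, -0.0]
force: [-0.5, -0.4, 0.4]
opening: 0.0303
```

Request:
step_arm:
  delta_rot:
    - [0, 0, 0]
    - [0, 0, 0]
  slide:
    - [-0.0016, -0.006, -0.004]
    - [0, 0, 0]
  gripper: [0.35, 0.35]

```text
time_s: 4.2
tcp_pos: [0.6096, 0.129, 0.0438]
ee_rot: [0.0, 0.791, 0.611, -0.0]
force: [-0.5, -0.1, 0.9]
opening: 0.0303
```

Request:
step_arm:
  delta_rot:
    - [0, 0, 0]
    - [0, 0, 0]
  slide:
    - [0, 0, -0.002]
    - [0, 0, 0]
  gripper: [0.35, 0.35]

```text
time_s: 4.45
tcp_pos: [0.6098, 0.1298, 0.0431]
ee_rot: [-0.0, 0.791, 0.612, -0.0]
force: [-0.6, -0.1, 0.8]
opening: 0.0303
```

Request:
step_arm:
  delta_rot:
    - [0, 0, 0]
    - [0, 0, 0]
  slide:
    - [0, 0, -0.002]
    - [0, 0, 0]
  gripper: [0.35, 0.35]

```text
time_s: 4.7
tcp_pos: [0.61, 0.1299, 0.0424]
ee_rot: [-0.0, 0.791, 0.612, 0.0]
force: [-0.1, -0.3, 1.8]
opening: 0.0304
```

Request:
step_arm:
  delta_rot:
    - [0, 0, 0]
    - [0, 0, 0]
  slide:
    - [0, 0, -0.002]
    - [0, 0, 0]
  gripper: [0.35, 0.35]

```text
time_s: 4.95
tcp_pos: [0.6102, 0.1305, 0.0423]
ee_rot: [-0.0, 0.791, 0.612, 0.001]
force: [-2.1, 1.3, 5.8]
opening: 0.0302
```

Request:
step_arm:
  delta_rot:
    - [0, 0, 0]
    - [0, 0, 0]
  slide:
    - [0, 0, -0.002]
    - [0, 0, 0]
  gripper: [0.35, 0.35]

```text
time_s: 5.2
tcp_pos: [0.6103, 0.131, 0.0422]
ee_rot: [-0.0, 0.791, 0.612, 0.001]
force: [-2.4, 1.5, 10.1]
opening: 0.0304
```

Request:
step_arm:
  delta_rot:
    - [0, 0, 0]
    - [0, 0, 0]
    - [0, 0, 0]
    - [0, 0, 0]
    - [0, 0, 0]
  slide:
    - [-0.001, -0.0039, 0]
    - [-0.002, -0.0077, 0]
    - [-0.002, -0.0077, 0]
    - [-0.002, -0.0077, 0]
    - [-0.002, -0.0077, 0]
  gripper: [0.35, 0.35, 0.35, 0.35, 0.35]

```text
time_s: 5.82
tcp_pos: [0.6059, 0.114, 0.0421]
ee_rot: [-0.0, 0.791, 0.612, 0.001]
force: [-2.2, 1.0, 9.8]
opening: 0.0302
```

Request:
step_arm:
  delta_rot:
    - [0, 0, 0]
    - [0, 0, 0]
  slide:
    - [-0.001, -0.0039, 0]
    - [0, 0, 0]
  gripper: [0.35, 0.35]

```text
time_s: 6.08
tcp_pos: [0.6053, 0.1116, 0.0421]
ee_rot: [-0.0, 0.791, 0.612, 0.001]
force: [-1.8, 0.4, 10.5]
opening: 0.0302
```

```bash
python3 look.py w3
```

```text
6.08 tcp [0.6053 0.1116 0.0421] board [0.0098 0.0651] F [-1.83  0.38 10.51] 0.03019689435363259
```

View pics/w3.png

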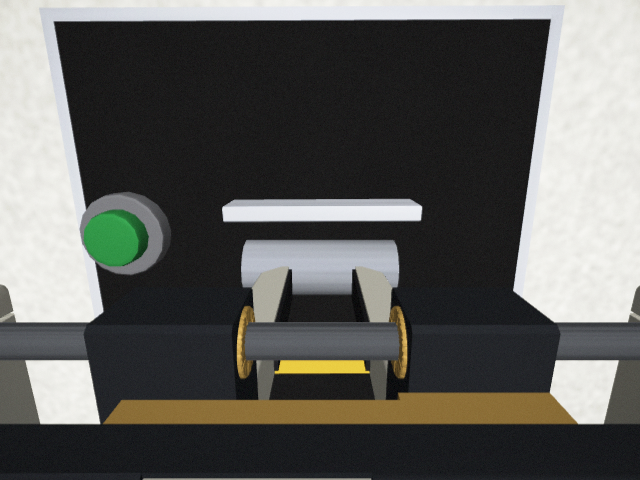

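The pin rolled clear of the bar without skewing. Its near edge is at row 240 and the bar at row 220. I'll repeat the stroke.

Request:
step_arm:
  delta_rot:
    - [0, 0, 0]
    - [0, 0, 0]
    - [0, 0, 0]
    - [0, 0, 0]
    - [0, 0, 0]
  slide:
    - [0, 0, 0.012]
    - [0, 0, 0]
    - [0.0055, 0.0213, 0]
    - [0, 0, 0]
    - [0, 0, -0.008]
  gripper: [0.35, 0.35, 0.35, 0.35, 0.35]

```text
time_s: 6.75
tcp_pos: [0.6077, 0.1214, 0.0421]
ee_rot: [-0.0, 0.791, 0.612, 0.0]
force: [-3.3, -0.2, 20.8]
opening: 0.0305
```

Request:
step_arm:
  delta_rot:
    - [0, 0, 0]
    - [0, 0, 0]
  slide:
    - [0, 0, -0.004]
    - [0, 0, 0]
  gripper: [0.35, 0.35]

```text
time_s: 7.0
tcp_pos: [0.608, 0.1225, 0.0421]
ee_rot: [-0.0, 0.791, 0.612, 0.001]
force: [-2.5, 1.1, 10.4]
opening: 0.0299
```

Request:
step_arm:
  delta_rot:
    - [0, 0, 0]
    - [0, 0, 0]
    - [0, 0, 0]
    - [0, 0, 0]
    - [0, 0, 0]
  slide:
    - [-0.0015, -0.0058, 0]
    - [-0.003, -0.0116, 0]
    - [-0.003, -0.0116, 0]
    - [-0.003, -0.0116, 0]
    - [-0.0015, -0.0058, 0]
  gripper: [0.35, 0.35, 0.35, 0.35, 0.35]

```text
time_s: 7.62
tcp_pos: [0.6019, 0.099, 0.0421]
ee_rot: [-0.0, 0.791, 0.612, 0.001]
force: [-2.4, 1.4, 11.3]
opening: 0.0301
```

Request:
step_arm:
  delta_rot:
    - [0, 0, 0]
    - [0, 0, 0]
  slide:
    - [0, 0, 0]
    - [0, 0, 0]
  gripper: [0.35, 0.35]

```text
time_s: 7.88
tcp_pos: [0.6019, 0.0989, 0.0421]
ee_rot: [-0.0, 0.791, 0.612, 0.001]
force: [-3.5, -0.1, 11.0]
opening: 0.0302
```

```bash
python3 look.py w4
```

```text
7.88 tcp [0.6019 0.0989 0.0421] board [0.0098 0.052 ] F [-3.55 -0.05 11.01] 0.03024357021455564
```

View pics/w4.png

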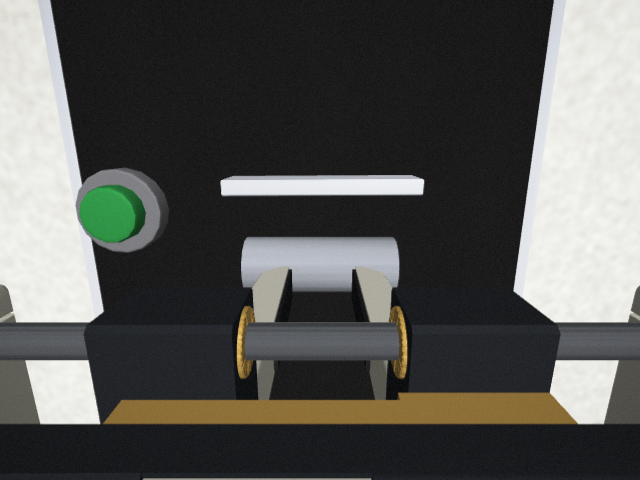

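Request:
step_arm:
  delta_rot:
    - [0, 0, 0]
    - [0, 0, 0]
    - [0, 0, 0]
    - [0, 0, 0]
    - [0, 0, 0]
  slide:
    - [0, 0, 0.012]
    - [0, 0, 0]
    - [0.006, 0.0232, 0]
    - [0, 0, 0]
    - [0, 0, -0.007]
  gripper: [0.35, 0.35, 0.35, 0.35, 0.35]

```text
time_s: 8.55
tcp_pos: [0.6046, 0.1098, 0.0424]
ee_rot: [-0.0, 0.791, 0.612, 0.0]
force: [-0.3, -0.3, -0.1]
opening: 0.0302
```

Request:
step_arm:
  delta_rot:
    - [0, 0, 0]
    - [0, 0, 0]
  slide:
    - [0, 0, -0.005]
    - [0, 0, 0]
  gripper: [0.35, 0.35]

```text
time_s: 8.8
tcp_pos: [0.605, 0.1108, 0.0421]
ee_rot: [-0.0, 0.791, 0.612, 0.001]
force: [-2.5, 1.1, 11.1]
opening: 0.0304
```

Request:
step_arm:
  delta_rot:
    - [0, 0, 0]
    - [0, 0, 0]
    - [0, 0, 0]
    - [0, 0, 0]
    - [0, 0, 0]
  slide:
    - [-0.0015, -0.0058, 0]
    - [-0.003, -0.0116, 0]
    - [-0.003, -0.0116, 0]
    - [-0.003, -0.0116, 0]
    - [-0.0015, -0.0058, 0]
  gripper: [0.35, 0.35, 0.35, 0.35, 0.35]

```text
time_s: 9.43
tcp_pos: [0.5989, 0.0873, 0.0421]
ee_rot: [-0.0, 0.791, 0.612, 0.001]
force: [-3.0, 1.6, 11.4]
opening: 0.0302
```

Request:
step_arm:
  delta_rot:
    - [0, 0, 0]
    - [0, 0, 0]
  slide:
    - [0, 0, 0]
    - [0, 0, 0]
  gripper: [0.35, 0.35]

```text
time_s: 9.68
tcp_pos: [0.5988, 0.0872, 0.0421]
ee_rot: [-0.0, 0.791, 0.612, 0.001]
force: [-3.6, 0.3, 11.2]
opening: 0.0303
```

```bash
cat > pin.py <<'E'
import sys
from h import *
n=sys.argv[1]; O,a=pickle.load(open('board.pkl','rb')); C=cam('',pickle.load(open(n+'.pkl','rb')))
g=cv2.imread(f'pics/{n}.png'); hsv=cv2.cvtColor(g,cv2.COLOR_BGR2HSV); V=hsv[...,2].astype(int)
# expected column span 250..395; use centre columns between fingers 300..345: vertical bright run below the bar
for u in (300,320,340):
    on=(V[:,u]>70)&(hsv[:,u,1]<70); on[:110]=0; r=np.where(np.diff(on[:330].astype(int))!=0)[0]+.5
    runs=[(x,y) for x,y in zip(r[::2],r[1::2]) if y-x>8]; print(u,runs)
    for x,y in runs[-1:]: P=ray(C,(u,(x+y)/2),.027); print('  pin? board',local(P,O,a).round(4))
E
python3 pin.py w4; python3 look.py w5; python3 pin.py w5
```

```text
300 [(np.float64(174.5), np.float64(195.5)), (np.float64(236.5), np.float64(290.5))]
  pin? board [-0.0025  0.0582]
320 [(np.float64(174.5), np.float64(195.5)), (np.float64(236.5), np.float64(290.5))]
  pin? board [0.0084 0.0582]
340 [(np.float64(174.5), np.float64(195.5)), (np.float64(236.5), np.float64(290.5))]
  pin? board [0.0192 0.0582]
9.68 tcp [0.5988 0.0872 0.0421] board [0.0098 0.0399] F [-3.59  0.29 11.23] 0.030275663760741315
300 [(np.float64(152.5), np.float64(170.5)), (np.float64(235.5), np.float64(290.5))]
  pin? board [-0.0025  0.0464]
320 [(np.float64(152.5), np.float64(170.5)), (np.float64(235.5), np.float64(290.5))]
  pin? board [0.0083 0.0464]
340 [(np.float64(152.5), np.float64(170.5)), (np.float64(235.5), np.float64(290.5))]
  pin? board [0.0192 0.0464]
```

View pics/w5.png

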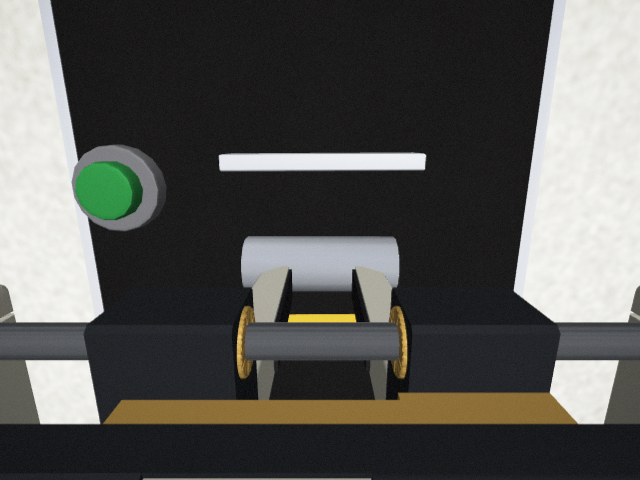

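The pin is parallel, with its centre at board y of about 0.046 m. I'll run three more identical cycles.

Request:
step_arm:
  delta_rot:
    - [0, 0, 0]
    - [0, 0, 0]
    - [0, 0, 0]
    - [0, 0, 0]
    - [0, 0, 0]
  slide:
    - [0, 0, 0.012]
    - [0, 0, 0]
    - [0.006, 0.0232, 0]
    - [0, 0, 0]
    - [0, 0, -0.007]
  gripper: [0.35, 0.35, 0.35, 0.35, 0.35]

```text
time_s: 10.35
tcp_pos: [0.6016, 0.0982, 0.0424]
ee_rot: [-0.0, 0.791, 0.612, -0.0]
force: [-0.7, -0.5, -0.5]
opening: 0.0304
```

Request:
step_arm:
  delta_rot:
    - [0, 0, 0]
    - [0, 0, 0]
  slide:
    - [0, 0, -0.005]
    - [0, 0, 0]
  gripper: [0.35, 0.35]

```text
time_s: 10.6
tcp_pos: [0.6019, 0.0991, 0.0421]
ee_rot: [-0.0, 0.791, 0.612, 0.001]
force: [-3.8, -0.2, 11.4]
opening: 0.0304
```

Request:
step_arm:
  delta_rot:
    - [0, 0, 0]
    - [0, 0, 0]
    - [0, 0, 0]
    - [0, 0, 0]
    - [0, 0, 0]
  slide:
    - [-0.0015, -0.0058, 0]
    - [-0.003, -0.0116, 0]
    - [-0.003, -0.0116, 0]
    - [-0.003, -0.0116, 0]
    - [-0.0015, -0.0058, 0]
  gripper: [0.35, 0.35, 0.35, 0.35, 0.35]

```text
time_s: 11.22
tcp_pos: [0.5959, 0.0757, 0.0421]
ee_rot: [-0.0, 0.791, 0.612, 0.001]
force: [-2.2, 1.7, 11.6]
opening: 0.0304
```

Request:
step_arm:
  delta_rot:
    - [0, 0, 0]
    - [0, 0, 0]
  slide:
    - [0, 0, 0]
    - [0, 0, 0]
  gripper: [0.35, 0.35]

```text
time_s: 11.48
tcp_pos: [0.5958, 0.0756, 0.0421]
ee_rot: [-0.0, 0.791, 0.612, 0.001]
force: [-2.8, 0.7, 11.3]
opening: 0.0301
```

Request:
step_arm:
  delta_rot:
    - [0, 0, 0]
    - [0, 0, 0]
    - [0, 0, 0]
    - [0, 0, 0]
    - [0, 0, 0]
  slide:
    - [0, 0, 0.012]
    - [0, 0, 0]
    - [0.006, 0.0232, 0]
    - [0, 0, 0]
    - [0, 0, -0.007]
  gripper: [0.35, 0.35, 0.35, 0.35, 0.35]

```text
time_s: 12.1
tcp_pos: [0.5986, 0.0866, 0.0424]
ee_rot: [-0.0, 0.791, 0.612, 0.0]
force: [-0.5, -0.7, 0.2]
opening: 0.0304
```

Request:
step_arm:
  delta_rot:
    - [0, 0, 0]
    - [0, 0, 0]
  slide:
    - [0, 0, -0.005]
    - [0, 0, 0]
  gripper: [0.35, 0.35]

```text
time_s: 12.35
tcp_pos: [0.599, 0.0874, 0.0421]
ee_rot: [-0.0, 0.791, 0.612, 0.001]
force: [-1.9, 0.6, 10.7]
opening: 0.0303
```

Request:
step_arm:
  delta_rot:
    - [0, 0, 0]
    - [0, 0, 0]
    - [0, 0, 0]
    - [0, 0, 0]
    - [0, 0, 0]
  slide:
    - [-0.0015, -0.0058, 0]
    - [-0.003, -0.0116, 0]
    - [-0.003, -0.0116, 0]
    - [-0.003, -0.0116, 0]
    - [-0.0015, -0.0058, 0]
  gripper: [0.35, 0.35, 0.35, 0.35, 0.35]

```text
time_s: 12.98
tcp_pos: [0.5928, 0.0641, 0.0421]
ee_rot: [-0.0, 0.791, 0.612, 0.001]
force: [-3.5, 1.5, 12.1]
opening: 0.0302
```

Request:
step_arm:
  delta_rot:
    - [0, 0, 0]
    - [0, 0, 0]
  slide:
    - [0, 0, 0]
    - [0, 0, 0]
  gripper: [0.35, 0.35]

```text
time_s: 13.22
tcp_pos: [0.5928, 0.0639, 0.0421]
ee_rot: [0.0, 0.791, 0.612, 0.001]
force: [-2.9, 0.3, 11.6]
opening: 0.0305
```

```bash
python3 look.py w6; python3 pin.py w6
```

```text
13.22 tcp [0.5928 0.0639 0.0421] board [0.0098 0.0158] F [-2.87  0.29 11.55] 0.03051421803324799
300 [(np.float64(109.5), np.float64(121.5)), (np.float64(235.5), np.float64(289.5))]
  pin? board [-0.0024  0.0226]
320 [(np.float64(109.5), np.float64(121.5)), (np.float64(235.5), np.float64(289.5))]
  pin? board [0.0084 0.0226]
340 [(np.float64(109.5), np.float64(121.5)), (np.float64(235.5), np.float64(289.5))]
  pin? board [0.0192 0.0226]
```

View pics/w6.png

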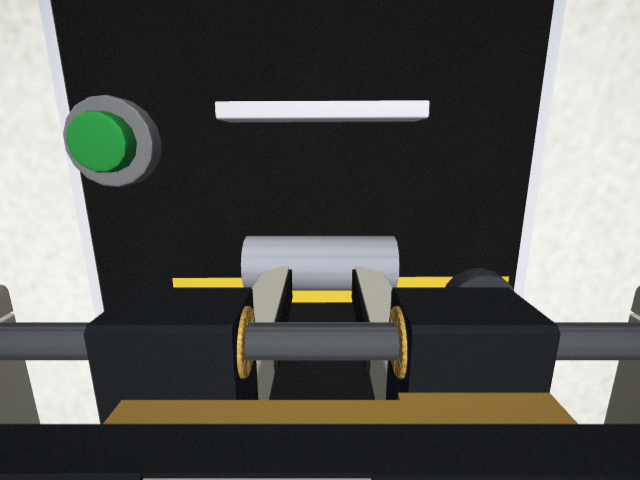

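The pin is at board y of about 0.023 m, still parallel. One full cycle next, then I look again.

Request:
step_arm:
  delta_rot:
    - [0, 0, 0]
    - [0, 0, 0]
    - [0, 0, 0]
    - [0, 0, 0]
    - [0, 0, 0]
  slide:
    - [0, 0, 0.012]
    - [0, 0, 0]
    - [0.006, 0.0232, 0]
    - [0, 0, 0]
    - [0, 0, -0.007]
  gripper: [0.35, 0.35, 0.35, 0.35, 0.35]

```text
time_s: 13.9
tcp_pos: [0.5957, 0.075, 0.0424]
ee_rot: [-0.0, 0.791, 0.612, 0.0]
force: [-0.0, 0.1, -0.4]
opening: 0.0305
```

Request:
step_arm:
  delta_rot:
    - [0, 0, 0]
    - [0, 0, 0]
  slide:
    - [0, 0, -0.005]
    - [0, 0, 0]
  gripper: [0.35, 0.35]

```text
time_s: 14.15
tcp_pos: [0.5959, 0.0758, 0.0421]
ee_rot: [0.0, 0.791, 0.612, 0.001]
force: [-2.5, 0.6, 11.0]
opening: 0.0297
```

Request:
step_arm:
  delta_rot:
    - [0, 0, 0]
    - [0, 0, 0]
    - [0, 0, 0]
    - [0, 0, 0]
    - [0, 0, 0]
  slide:
    - [-0.0015, -0.0058, 0]
    - [-0.003, -0.0116, 0]
    - [-0.003, -0.0116, 0]
    - [-0.003, -0.0116, 0]
    - [-0.0015, -0.0058, 0]
  gripper: [0.35, 0.35, 0.35, 0.35, 0.35]

```text
time_s: 14.78
tcp_pos: [0.5898, 0.0524, 0.0421]
ee_rot: [-0.0, 0.791, 0.612, 0.001]
force: [-2.8, 1.7, 11.9]
opening: 0.0302
```

Request:
step_arm:
  delta_rot:
    - [0, 0, 0]
    - [0, 0, 0]
    - [0, 0, 0]
  slide:
    - [0, 0, 0]
    - [0, 0, 0.012]
    - [0.006, 0.0232, 0]
  gripper: [0.35, 0.35, 0.35]

```text
time_s: 15.15
tcp_pos: [0.5928, 0.0617, 0.0462]
ee_rot: [0.001, 0.792, 0.611, -0.0]
force: [0.0, 0.7, -1.4]
opening: 0.0303
```

```bash
python3 look.py w7; python3 pin.py w7; python3 - <<'E'
from h import *
O,a=pickle.load(open('board.pkl','rb')); C=cam('',pickle.load(open('w7.pkl','rb')))
im=cv2.imread('pics/w7.png'); hsv=cv2.cvtColor(im,cv2.COLOR_BGR2HSV); H,S,V=[hsv[...,i].astype(int) for i in range(3)]
ye=(H>15)&(H<35)&(S>120)&(V>90)
for u in (180,200,220,405,420,440,460,480):
    r=np.where(ye[200:330,u])[0]+200
    if len(r): print(u,r.min(),r.max(),local(ray(C,(u,(r.min()+r.max())/2),.012),O,a).round(4))
E
```

```text
15.15 tcp [0.5928 0.0617 0.0462] board [0.0104 0.0137] F [ 0.05  0.72 -1.41] 0.030251901904273393
300 [(np.float64(249.5), np.float64(302.5))]
  pin? board [-0.0022  0.0111]
320 [(np.float64(249.5), np.float64(302.5))]
  pin? board [0.0089 0.011 ]
340 [(np.float64(249.5), np.float64(302.5))]
  pin? board [0.0201 0.011 ]
180 271 287 [-0.0758  0.0035]
200 271 287 [-0.0637  0.0034]
220 271 287 [-0.0516  0.0034]
405 270 329 [ 0.0611 -0.0104]
420 270 287 [0.0694 0.0034]
440 269 285 [0.0815 0.0044]
480 285 287 [ 0.1063 -0.0016]
```

View pics/w7.png

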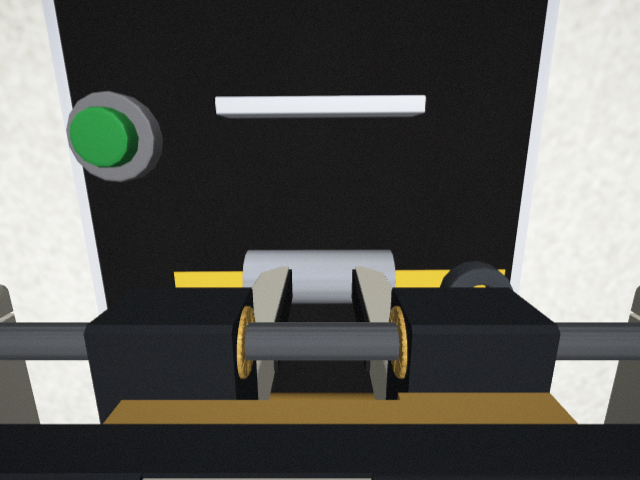

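The bar, the pin (centre about row 276) and the visible upper edge of the line (row 270) agree that about 10 mm is left. I'll make a 20 mm stroke.

Request:
step_arm:
  delta_rot:
    - [0, 0, 0]
    - [0, 0, 0]
    - [0, 0, 0]
    - [0, 0, 0]
  slide:
    - [0, 0, 0]
    - [0, 0, -0.007]
    - [0, 0, -0.005]
    - [0, 0, 0]
  gripper: [0.35, 0.35, 0.35, 0.35]

```text
time_s: 15.7
tcp_pos: [0.5929, 0.0641, 0.0421]
ee_rot: [0.0, 0.791, 0.612, 0.001]
force: [-3.4, 0.6, 11.2]
opening: 0.0304
```

Request:
step_arm:
  delta_rot:
    - [0, 0, 0]
    - [0, 0, 0]
    - [0, 0, 0]
    - [0, 0, 0]
    - [0, 0, 0]
  slide:
    - [-0.001, -0.0039, 0]
    - [-0.003, -0.0116, 0]
    - [-0.003, -0.0116, 0]
    - [-0.002, -0.0077, 0]
    - [-0.001, -0.0039, 0]
  gripper: [0.35, 0.35, 0.35, 0.35, 0.35]

```text
time_s: 16.32
tcp_pos: [0.5879, 0.0448, 0.0421]
ee_rot: [-0.0, 0.791, 0.612, 0.001]
force: [-2.9, 1.0, 12.2]
opening: 0.03
```

Request:
step_arm:
  delta_rot:
    - [0, 0, 0]
    - [0, 0, 0]
    - [0, 0, 0]
    - [0, 0, 0]
  slide:
    - [0, 0, 0]
    - [0, 0, 0]
    - [0, 0, 0.012]
    - [0, 0, 0]
  gripper: [0.35, 0.35, 0.35, 0.35]

```text
time_s: 16.82
tcp_pos: [0.5877, 0.0433, 0.0461]
ee_rot: [0.0, 0.791, 0.611, 0.0]
force: [0.9, 0.4, -0.5]
opening: 0.0301
```

Request:
step_arm:
  delta_rot:
    - [0, 0, 0]
    - [0, 0, 0]
    - [0, 0, 0]
    - [0, 0, 0]
    - [0, 0, 0]
  slide:
    - [0, 0, 0.08]
    - [0, 0.0, 0.12]
    - [0, 0, 0.12]
    - [0, 0, 0.08]
    - [0, 0, 0]
  gripper: [0.35, 0.35, 0.35, 0.35, 0.35]

```text
time_s: 17.45
tcp_pos: [0.5895, 0.0441, 0.2493]
ee_rot: [0.002, 0.791, 0.611, 0.003]
force: [-0.3, 0.2, -1.2]
opening: 0.0303
```

Request:
step_arm:
  delta_rot:
    - [0, 0, 0]
    - [0, 0, 0]
    - [0, 0, 0]
  slide:
    - [0, 0, 0]
    - [0, 0, 0]
    - [0, 0, 0]
  gripper: [0.35, 0.35, 0.35]

```text
time_s: 17.82
tcp_pos: [0.587, 0.0435, 0.2447]
ee_rot: [-0.001, 0.791, 0.612, -0.001]
force: [0.6, 0.1, -0.8]
opening: 0.0301
```

```bash
python3 look.py w8;python3 - <<'E'
from h import *
cv2.imwrite('pics/top8.png',env.capture('top'))
E
```

```text
17.82 tcp [0.587  0.0435 0.2447] board [ 0.0093 -0.0054] F [ 0.6   0.07 -0.77] 0.030118156477594936
```

View pics/w8.png

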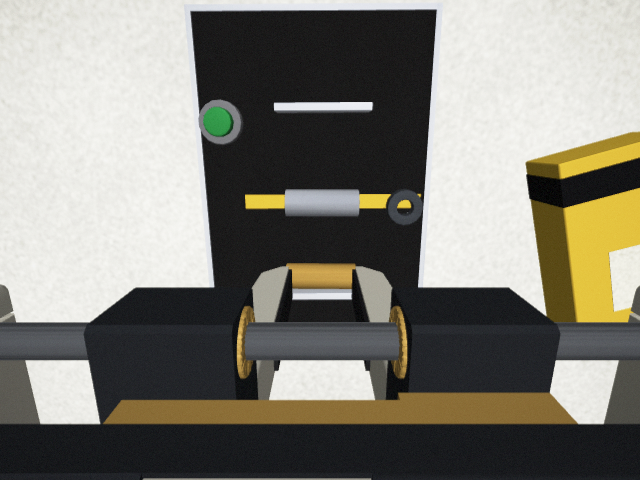

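The pin (about (322,202)) now lies on the yellow line. I'll measure how well it is centred.

```bash
python3 - <<'E'
from h import *
O,a=pickle.load(open('board.pkl','rb')); C=cam('',pickle.load(open('w8.pkl','rb')))
im=cv2.imread('pics/w8.png'); hsv=cv2.cvtColor(im,cv2.COLOR_BGR2HSV); H,S,V=[hsv[...,i].astype(int) for i in range(3)]
ye=(H>15)&(H<35)&(S>120)&(V>90)
for u in (250,265,280,365,375):
    r=np.where(ye[180:225,u])[0]+180; print('line',u,r.min(),r.max(),local(ray(C,(u,(r.min()+r.max())/2),.012),O,a).round(4))
for u in (290,305,322,340,355):
    on=(V[180:230,u]>60)&(S[180:230,u]<90); r=np.where(on)[0]+180; print('pin',u,r.min(),r.max(),local(ray(C,(u,(r.min()+r.max())/2),.027),O,a).round(4))
row=(V[200,270:380]>60)&(S[200,270:380]<90); c=np.where(row)[0]+270; print('ends',c.min(),c.max(),local(ray(C,((c.min()+c.max())/2,200),.027),O,a))
g=(H>45)&(H<85)&(S>100); g[:,:180]=0; g[:,260:]=0
(gc,gr)=cv2.minEnclosingCircle(big(g)[0]); 
for z in (.035,.04,.045): P=ray(C,gc,z); print('green',gc,gr,z,P.round(4),local(P,O,a).round(4))
# triangulate button between w1, w8, top
import itertools
obs=[(cam('',pickle.load(open('w1.pkl','rb'))),(241.7,157.8)),(C,gc),(cam('top'),(256.,273.5))]
# low views too
for n in ('w2','w4','w6'):
    k=cv2.cvtColor(cv2.imread(f'pics/{n}.png'),cv2.COLOR_BGR2HSV); m=(k[...,0]>45)&(k[...,0]<85)&(k[...,1]>100); m[:,200:]=0
    c0=big(m)[0]; M=cv2.moments(c0); p=(M['m10']/M['m00'],M['m01']/M['m00']); print(n,p,cv2.contourArea(c0)); obs.append((cam('',pickle.load(open(n+'.pkl','rb'))),p))
A=[];b=[]
for (K,R,t),uv in obs:
    d=R.T@np.linalg.solve(K,[uv[0],uv[1],1.]); d/=np.linalg.norm(d); o=-R.T@t; Q=np.eye(3)-np.outer(d,d); A.append(Q); b.append(Q@o)
X=np.linalg.lstsq(np.vstack(A),np.hstack(b),rcond=None)[0]; print('tri',X,local(X,O,a))
for (CC,uv) in obs: print(np.round(proj(CC,X)-uv,1))
E
```

```text
line 250 194 208 [-0.0734  0.    ]
line 265 194 208 [-0.0562  0.0001]
line 280 194 208 [-0.0391  0.0001]
line 365 194 208 [0.058  0.0002]
line 375 194 208 [0.0694 0.0002]
pin 290 189 215 [-0.0263  0.0014]
pin 305 189 215 [-0.0098  0.0014]
pin 322 189 215 [0.0089 0.0014]
pin 340 189 215 [0.0287 0.0014]
pin 355 189 215 [0.0452 0.0014]
ends 285 359 [0.0088698 0.0036131]
green (218.1923065185547, 121.05384826660156) 15.456536293029785 0.035 [0.5072 0.1585 0.035 ] [-0.0969  0.0858]
green (218.1923065185547, 121.05384826660156) 15.456536293029785 0.04 [0.5085 0.1578 0.04  ] [-0.0955  0.0855]
green (218.1923065185547, 121.05384826660156) 15.456536293029785 0.045 [0.5098 0.1572 0.045 ] [-0.0941  0.0852]
w2 (134.70902595508895, 264.73366870807814) 2286.0
w4 (111.86651609914291, 212.9508339124392) 2878.0
w6 (101.02479172939877, 141.01821740439627) 3321.0
tri [0.50515406 0.15917806 0.02821015] [-0.09903772  0.08591656]
[0.2 0.2]
[-0.2  0.2]
[-0.7  0.2]
[0.6 0.9]
[0.7 0.5]
[0.8 0.2]
```

The pin is 1.4 mm from the line's centre and parallel, with its centre about 9 mm along it and no contact. The button top triangulates to (0.505, 0.159, about 0.028). Now I go and press it with the fingers shut.

Request:
step_arm:
  delta_rot:
    - [0, 0, 0]
    - [0, 0, 0]
    - [0, 0, 0]
    - [0, 0, 0]
    - [0, 0, 0]
  slide:
    - [-0.0547, 0.077, 0]
    - [-0.0547, 0.077, 0]
    - [-0.0546, 0.077, 0]
    - [0, 0, -0.11]
    - [0, 0, -0.11]
  gripper: [1, 1, 1, 1, 1]

```text
time_s: 18.55
tcp_pos: [0.5061, 0.1601, 0.1357]
ee_rot: [0.001, 0.791, 0.612, 0.001]
force: [1.1, -1.2, -0.6]
opening: 0.0007
```

Request:
step_arm:
  delta_rot:
    - [0, 0, 0]
    - [0, 0, 0]
    - [0, 0, 0]
    - [0, 0, 0]
  slide:
    - [0, 0, -0.11]
    - [0, 0, -0.04]
    - [0, 0, 0]
    - [0, 0, 0]
  gripper: [1, 1, 1, 1]

```text
time_s: 19.05
tcp_pos: [0.5065, 0.1598, 0.0621]
ee_rot: [0.0, 0.791, 0.612, 0.001]
force: [-0.0, -0.4, 0.5]
opening: 0.0006
```

```bash
python3 look.py w9; python3 - <<'E'
from h import *
cv2.imwrite('pics/side9.png',cv2.resize(env.capture('side')[200:330,220:400],None,fx=4,fy=4))
E
```

```text
19.05 tcp [0.5065 0.1598 0.0621] board [-0.0979  0.0868] F [-0.05 -0.39  0.51] 0.000612743898266112
```

View pics/w9.png

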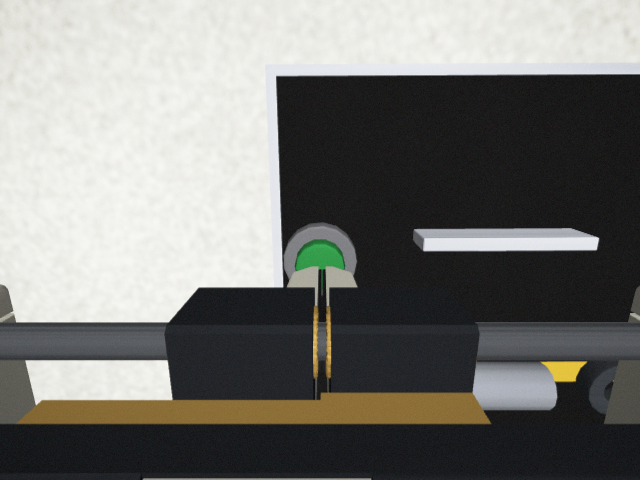

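View pics/side9.png

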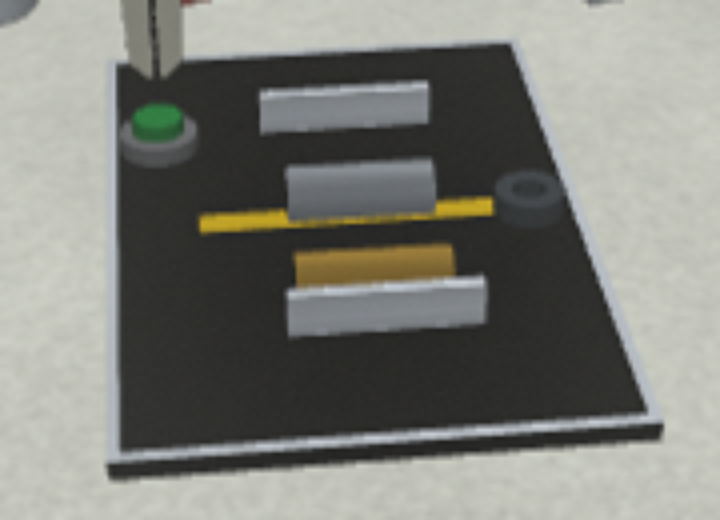

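The shut tips are centred over the button and the pin sits on the line. I'll lower onto it.

Request:
step_arm:
  delta_rot:
    - [0, 0, 0]
    - [0, 0, 0]
    - [0, 0, 0]
    - [0, 0, 0]
  slide:
    - [0, 0, -0.03]
    - [0, 0, -0.02]
    - [0, 0, -0.006]
    - [0, 0, 0]
  gripper: [1, 1, 1, 1]

```text
time_s: 19.65
tcp_pos: [0.505, 0.1588, 0.0329]
ee_rot: [-0.0, 0.791, 0.612, -0.001]
force: [-0.5, -1.3, 1.9]
opening: 0.0003
```

Request:
step_arm:
  delta_rot:
    - [0, 0, 0]
    - [0, 0, 0]
    - [0, 0, 0]
    - [0, 0, 0]
  slide:
    - [0, 0, -0.004]
    - [0, 0, -0.004]
    - [0, 0, 0]
    - [0, 0, 0]
  gripper: [1, 1, 1, 1]

```text
time_s: 20.15
tcp_pos: [0.5052, 0.1589, 0.0292]
ee_rot: [-0.0, 0.791, 0.612, -0.0]
force: [-1.4, -1.3, 4.3]
opening: 0.0009
```

Request:
step_arm:
  delta_rot:
    - [0, 0, 0]
    - [0, 0, 0]
    - [0, 0, 0]
    - [0, 0, 0]
  slide:
    - [0, 0, -0.004]
    - [0, 0, -0.003]
    - [0, 0, 0]
    - [0, 0, 0]
  gripper: [1, 1, 1, 1]

```text
time_s: 20.65
tcp_pos: [0.5053, 0.159, 0.028]
ee_rot: [0.001, 0.791, 0.612, -0.0]
force: [-5.9, -2.7, 22.0]
opening: 0.0002
```

Request:
step_arm:
  delta_rot:
    - [0, 0, 0]
    - [0, 0, 0]
    - [0, 0, 0]
    - [0, 0, 0]
  slide:
    - [0, 0, -0.003]
    - [0, 0, -0.003]
    - [0, 0, 0]
    - [0, 0, 0]
  gripper: [1, 1, 1, 1]

```text
time_s: 21.15
tcp_pos: [0.5054, 0.159, 0.0276]
ee_rot: [0.002, 0.791, 0.612, -0.0]
force: [-10.1, -4.9, 41.9]
opening: 0.0003
```

```bash
python3 - <<'E'
from h import *
cv2.imwrite('pics/side10.png',cv2.resize(env.capture('side')[195:265,235:335],None,fx=7,fy=7,interpolation=cv2.INTER_CUBIC))
E
```

```text
(no output)
```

View pics/side10.png

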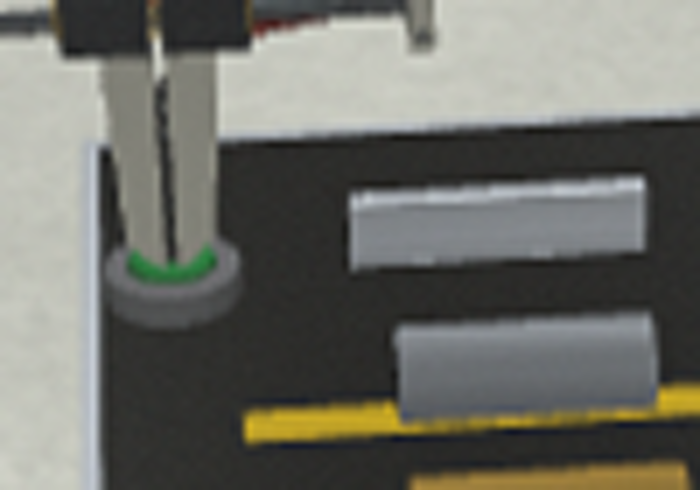

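The green cap is nearly flush with the housing under the tips, so the button is at its stop. I'll release it and rise.

Request:
step_arm:
  delta_rot:
    - [0, 0, 0]
    - [0, 0, 0]
    - [0, 0, 0]
    - [0, 0, 0]
    - [0, 0, 0]
  slide:
    - [0, 0, 0.02]
    - [0, 0, 0.06]
    - [0, 0, 0.1]
    - [0, 0, 0.1]
    - [0, 0, 0.1]
  gripper: [1, 1, 1, 1, 1]

```text
time_s: 21.82
tcp_pos: [0.5065, 0.1597, 0.2141]
ee_rot: [-0.0, 0.791, 0.612, 0.001]
force: [0.3, 0.4, 0.3]
opening: 0.0007
```

Request:
step_arm:
  delta_rot:
    - [0, 0, 0]
    - [0, 0, 0]
    - [0, 0, 0]
  slide:
    - [0.08, -0.08, 0.02]
    - [0.08, -0.08, 0.02]
    - [0, 0, 0]
  gripper: [1, 1, 1]

```text
time_s: 22.2
tcp_pos: [0.59, 0.0737, 0.2324]
ee_rot: [0.002, 0.794, 0.608, 0.001]
force: [0.1, -0.7, -0.0]
opening: 0.0004
```

Request:
step_arm:
  delta_rot:
    - [0, 0, 0]
    - [0, 0, 0]
  slide:
    - [0, 0, 0]
    - [0, 0, 0]
  gripper: [1, 1]

```text
time_s: 22.45
tcp_pos: [0.5848, 0.0811, 0.2324]
ee_rot: [-0.001, 0.79, 0.613, 0.0]
force: [0.1, -0.1, -0.9]
opening: 0.0005
```

```bash
python3 look.py w11; python3 - <<'E'
from h import *
cv2.imwrite('pics/side11.png',env.capture('side'))
O,a=pickle.load(open('board.pkl','rb')); C=cam('',pickle.load(open('w11.pkl','rb')))
im=cv2.imread('pics/w11.png'); hsv=cv2.cvtColor(im,cv2.COLOR_BGR2HSV); H,S,V=[hsv[...,i].astype(int) for i in range(3)]
e=np.array([np.cos(a),np.sin(a)]);n=np.array([-e[1],e[0]])
u,v=proj(C,np.r_[O+.009*e,.027]);print(u,v); v=int(v)
for d in (-30,-15,0,15,30):
    k=int(u)+d; on=(V[v-25:v+25,k]>60)&(S[v-25:v+25,k]<90); r=np.where(on)[0]+v-25; print('pin',k,r.min(),r.max(),local(ray(C,(k,(r.min()+r.max())/2),.027),O,a).round(4))
E
```

```text
22.45 tcp [0.5848 0.0811 0.2324] board [-0.0023  0.0305] F [ 0.06 -0.06 -0.93] 0.0005209278617957975
332.26357224602754 237.96922761184794
pin 302 224 250 [-0.024  0.001]
pin 317 224 250 [-0.0077  0.001 ]
pin 332 224 250 [0.0087 0.0011]
pin 347 224 250 [0.0251 0.0012]
pin 362 224 250 [0.0414 0.0012]
```

View pics/w11.png

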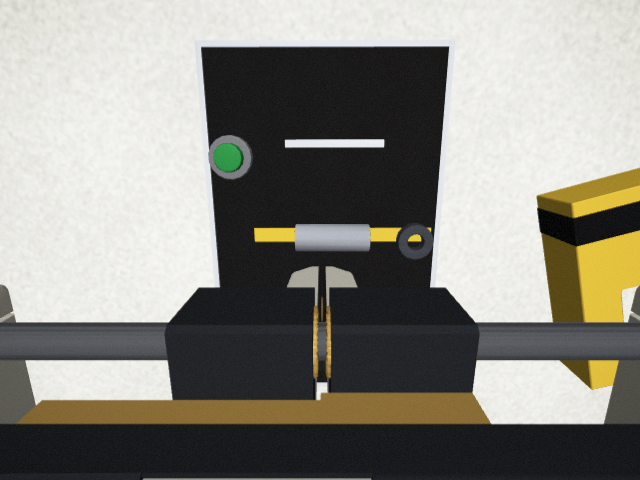

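View pics/side11.png

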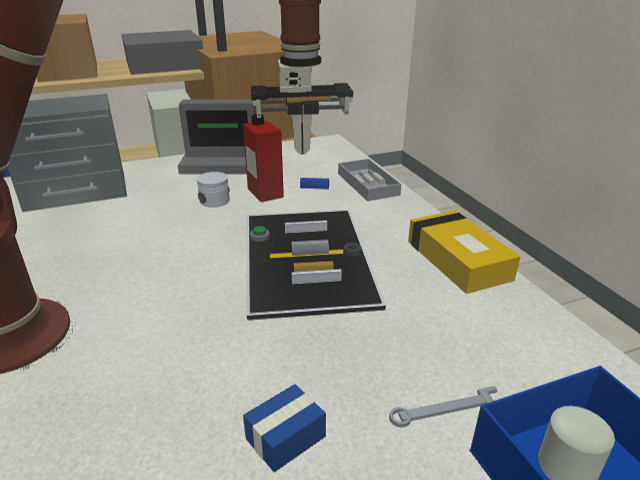

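The pin is on the line at (332,238), the button at (230,157) is up again, and the bystanders look unmoved. The arm is clear, so I'm handing in.

```bash
python3 - <<'E'
from station import env
print(env.job_done())
E
```

```text
the job is handed in; nothing more can be done
None
```

I rolled the steel pin onto the yellow line with seven short fingertip strokes from above. Then I pressed the green button to its stop with the fingers shut, let it go and handed the job in at about 22.5 s. The hand-in gives no verdict.

- **Pin:** in the last check it lay about 1 mm from the line's centre and about 9 mm along it, parallel to within about 0.01 rad, with nothing touching it. The line measured from the same height read within 0.2 mm of zero. One low view read about 3 mm off because the gripper hid the line's lower edge.
- **Button:** the tips went from about 34 mm down to 28 mm, which matches the 6 mm travel. The force climbed sharply at the end, to 42 N vertically, so I pressed harder than needed. I could not read the button's travel directly. The picture showed the cap nearly flush while pressed and up again afterwards.
- **Bystanders:** none looked moved in the last pictures; I judged this by eye and did not measure it.

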